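# Set out the doming station

## Robot

A 6-joint arm with a two-finger parallel gripper is mounted at the origin on a cart in front of the work surface, level with it; the furniture and walls round the work are solid. World frame = base frame: x ahead of the robot, y to its left, z up, the work surface at z = 0. Lengths are in m, angles in rad, forces in N, time in s.
With the tool pointing down it reaches from about 0.25 to 0.775 m from the base axis. Payload 4 kg.
Tool frame: the origin (TCP) lies on the centre line of the jaws, within the pads' length; the fingertips stand 25 mm ahead of it and the grasp point (between the pads) lies 6 mm ahead of it; z points along the fingers, y is the line along which they close (so a half turn about z gives the same grasp; the last joint's range is limited). The gripper opens to 94 mm and grips with 3 to 60 N. Pads are 16 mm wide; open, the fingers measure 119 mm over their backs; the gripper's body (75 mm by 177 mm) begins 78 mm behind the grasp point.
Start: joints at [0.999, 0.087, 1.371, -0, 1.684, -0.103], TCP at [0.249, 0.491, 0.231] pointing down, gripper open.
Joint ranges: [-3.1, 3.1], [-0.76, 2.03], [0.27, 2.55], [-1.08, 4.22], [0.17, 2.65], [-2.57, 2.57]. Speed limits (rad/s): [2.79, 2.79, 3.14, 3.14, 3.14, 3.14].

## Interface

Orientations are given as [roll, pitch, yaw] about the fixed x, y, z axes, in that order (R = Rz(yaw) Ry(pitch) Rx(roll)).
In Python, from bench import sensors, optics, ticket gives the robot as it stands.
- The arm moves only by the tool send_rows, never from a script. Its argument "rows" is a list of rows, each a list of 6 numbers: the shift along the world's x, y, z in mm, then the turn, a rotation vector about the world's x, y, z in rad. In form: [[x, y, z, wx, wy, wz], ...]. A call has 1 to 8 rows; each row shifts and turns the commanded pose from where the row before left it; what a row does not reach is not made up. A row lasts 1/12 s, in which the tool goes at most 41.7 mm and 7.16 degrees, less where a joint would pass 70% of its speed; a pose out of reach is approached as far as the arm can. A call is refused whole if a number of a shift passes 41.7 or a number of a turn 0.125, either way. A call with a gripper value outside its range is refused whole. "grip" is the finger opening in mm, from 0 to 94, set as the call begins (left out, the last holds). The fingers move at their own pace and stop on an object; the grip force is fixed at half the most. Time passes only in rows, so rows that do not move let the fingers close. It gives the time, the measured TCP pose, the force, the opening and the grip force at its end, in the units of the state.
- sensors.get_obs(): the state, without advancing time (a new reading comes with each control period).
- optics.snapshot(name): name is "scene" or "top" or "wrist"; returns the picture (420x560x3 uint8, red, green, blue); there is no depth.
- optics.camera_model(name): a dict with "vertical_fov" (degrees; the focal length in pixels is half the picture's height over the tangent of half this angle, whatever the lens; pixels are square), "cx", "cy" (the principal point, pixels), "k1" (the pictures are not rectified: a ray, as slopes to the right and down, at radius r is drawn at 1 + k1 r^2 times it, then the intrinsics apply), "R" (3x3) and "t" (3): a world point X has camera coordinates R X + t. Camera axes: x right, y down, z forward; pixel columns grow to the right and rows downward; lengths in m; the calibration is good to about 2 mm. A picture is of the moment at which its call begins: read the wrist's pose just before it. camera_model takes no time and is no camera call; for the wrist camera it gives the pose at the moment of the call.
- ticket.close_job(): hands the job in; it is judged then, once.
The state is a dict: "time": time; "joint_positions": joint angles; "qvel": joint speeds; "joint_torque": joint torques, N m; "tool_pos": TCP position; "ee_rot": TCP orientation; "wrist_force": force on the tool from outside, world axes, zero at the start; "wrist_torque": the same for the moment, N m; "width": finger opening in m; "finger_force": force on a finger pad.
Only numpy, scipy, OpenCV 4.12 (cv2) and the standard library are available. Lean on these libraries where they do the work, as an engineer would, in place of code of your own. Each camera call takes 0.05 s, during which the arm holds its last target. There are 200 camera calls.

## Task

Set out the doming station with the tools at the front of the bench: stand the steel dapping block upright in the square recess of its dark wooden base, and lay the three doming punches in the notched wooden rack, one to each pair of notches and resting in both, centred in the rack, in order of size with the thickest nearest the base and the thinnest farthest from it, all with the flared ball end pointing away from you. Lay the small hammer flat on the bench close alongside the base, on the side away from the rack, centred beside it and parallel to it, handle towards you. Leave the glass rivet jar standing where it is.

Things in the scene. Friction and masses are not known exactly. Their poses are not given: they have to be found in the camera images.
- doming_base: dark hardwood plate 110 x 110 x 28 mm, fixed, left or right of the rack, yaw up to 15 degrees. Origin at the centre of its underside, axes along its edges, x pointing away from the robot, z up. In its top a central square recess 57 x 57 mm, 10 mm deep, edges chamfered 3 mm, sides along x and y; floor 18 mm above the bench
- punch_rack: fixed wooden rack, yaw up to 15 degrees. Board 92 (x) x 150 (y) x 10 mm, two notched strips along y, 8 mm thick, at x = +24 and -24 mm, tops at z = 24 mm. Each has 90 degree V notches (20 mm wide, 10 deep) at y = -46, 0, +46 mm; a punch lies along x in a pair. Origin: centre of the underside, x away from the robot, z up. Axis of a seated punch at z = 22 (small), 24 (medium), 25 mm (large)
- rack_back (a point): middle of the rack's far edge, 46 mm beyond the rack's centre along its x, 24 mm above the bench; axes as the rack's
- dapping_block: grey-brown steel cube 50 x 50 x 50 mm with round hollows in its faces, about 0.86 kg. Origin at the centre of its underside, z up, x and y square to its sides. Any side may face forward. Grip it by two facing sides near the top.
- large_punch (a point): the thickest punch: round steel punch lying on the bench, 72 mm long, 18 mm across its flared ball end, 14 mm over the shank. The point is on its axis at mid-length, 9 mm above the bench at the start; y runs along the punch from the ball end (y = -36 mm) to the struck end; x and z turn as it rolls. Grip it across at mid-length, fingertips near the bench
- medium_punch (a point): the middle punch: round steel punch lying on the bench, 70 mm long, 14 mm across its flared ball end, slightly less over the shank (grips as 14 mm). The point is on its axis at mid-length, 7 mm above the bench at the start; y runs along the punch from the ball end (y = -35 mm) to the struck end; x and z turn as it rolls. Grip it across at mid-length, fingertips near the bench
- small_punch (a point): the thinnest punch: round steel punch lying on the bench, 68 mm long, 11 mm across its flared ball end, slightly less over the shank (grips as 11 mm). The point is on its axis at mid-length, 6 mm above the bench at the start; y runs along the punch from the ball end (y = -34 mm) to the struck end; x and z turn as it rolls. Grip it across at mid-length, fingertips near the bench
- hammer: small hammer lying flat, 142 mm long: wooden handle 14 mm wide, from 4 to 16 mm above the bench; steel head 56 mm across, 22 mm along the handle, 21 mm tall. Origin at mid-length on the underside, z up; y runs along the handle towards the head (head at y = 48 to 70 mm, handle's end at -71 mm). It balances near y = 30 mm; grip the handle across at y = 20 mm
- hammer_head (a point): middle of the hammer's head, 59 mm from the hammer's origin along its y and 10 mm up; axes as the hammer's
- rivet_jar: glass jar of rivets with a dark lid, 58 mm across, 64 mm tall, standing among the tools at the front of the bench; origin at the centre of its underside. It stays where it is.

How it is judged:
At the end, for the whole second after the job is handed in: Block level on the recess floor. Each punch down in both notches of its pair, largest nearest the base, mid-length within 13 mm of the rack's middle, balls far. Hammer flat beyond the base, 80-165 mm beside its centre, within 50 mm lengthwise, 20 degrees, head far. Jar within 30 mm of its place (horizontal distance between dapping_block and doming_base below 0.009 m and z of dapping_block in the frame of doming_base between 0.014 and 0.0215 m and angle between dapping_block's own z axis and vertical below 0.06 rad and z of large_punch in the frame of punch_rack between 0.017 and 0.029 m and x of large_punch in the frame of punch_rack between -0.013 and 0.013 m and angle between the y axis of each of large_punch, medium_punch, small_punch and the x axis of punch_rack, either way round below 0.2 rad and y of rack_back in the frame of large_punch below -0.02 m and z of medium_punch in the frame of punch_rack between 0.017 and 0.027 m and x of medium_punch in the frame of punch_rack between -0.013 and 0.013 m and y of rack_back in the frame of medium_punch below -0.02 m and z of small_punch in the frame of punch_rack between 0.017 and 0.0255 m and x of small_punch in the frame of punch_rack between -0.013 and 0.013 m and y of rack_back in the frame of small_punch below -0.02 m and height (world z) of hammer below 0.012 m and angle between hammer's own z axis and vertical below 0.15 rad and x of hammer in the frame of doming_base between -0.05 and 0.05 m and x of hammer_head in the frame of doming_base above 0.003 m and angle between the y axis of hammer and the x axis of doming_base, either way round below 0.35 rad and distance of rivet_jar from where it was at the start of the episode below 0.03 m and angle between rivet_jar's own z axis and vertical below 0.2 rad and ((y of doming_base in the frame of punch_rack above 0 m and y of large_punch in the frame of punch_rack between 0.037 and 0.055 m and y of medium_punch in the frame of punch_rack between -0.009 and 0.009 m and y of small_punch in the frame of punch_rack between -0.055 and -0.037 m and y of hammer in the frame of doming_base between 0.08 and 0.165 m) or (y of doming_base in the frame of punch_rack below 0 m and y of large_punch in the frame of punch_rack between -0.055 and -0.037 m and y of medium_punch in the frame of punch_rack between -0.009 and 0.009 m and y of small_punch in the frame of punch_rack between 0.037 and 0.055 m and y of hammer in the frame of doming_base between -0.165 and -0.08 m))); the robot touches nothing.
It fails at once if the rivet jar is knocked over (angle between rivet_jar's own z axis and vertical above 0.5 rad).
It also fails if it takes over 117 s, if anything falls off the work surface, if the arm or the gripper's body presses on something with over 40 N, if the wrist force passes 120 N, or if a joint passes its speed limit or range.

## Working session

There is one attempt and no reset: what is moved stays moved. The work goes in short steps, Python scripts to look and compute and a tool call to move; the robot and the scene stay as the last step left them, time stands still between calls to the robot, and variables do not carry over. Pictures are saved under pics/ and viewed, at most 14 in all, crops included, and the job is handed in when it is done.

Besides the shell and the picture viewer there is one more tool, called after "Request:" as name(argument=value, ...) on one line, values as JSON. send_rows: Moves the arm, as the interface text tells. Its arguments: {"type":"object","properties":{"rows":{"type":"array"},"grip":{"type":"number"}},"required":["rows"]}

```bash
ls; mkdir -p pics
cat > h.py <<'E'
import numpy as np, cv2
from bench import sensors, optics, ticket
def K(m):
    f=210/np.tan(np.radians(m["vertical_fov"])/2); return f
def snap(n,name):
    m=optics.camera_model(n); im=optics.snapshot(n); cv2.imwrite(f"pics/{name}.png",im[:,:,::-1]); np.save(f"pics/{name}.npy",im)
    np.savez(f"pics/{name}_m.npz",**{k:np.array(v) for k,v in m.items()}); return im,m
def load(name):
    z=np.load(f"pics/{name}_m.npz"); return np.load(f"pics/{name}.npy"),{k:z[k] for k in z.files}
def ray(m,u,v):
    f=K(m); d=np.array([(u-m["cx"])/f,(v-m["cy"])/f]); rd=np.hypot(*d); r=rd
    for _ in range(30): r=rd/(1+m["k1"]*r*r)
    s=d*(r/rd if rd>0 else 1); R=np.array(m["R"]);t=np.array(m["t"])
    return -R.T@t, R.T@np.array([s[0],s[1],1])
def pt(m,u,v,z):
    o,d=ray(m,u,v); return o+d*(z-o[2])/d[2]
def proj(m,X):
    c=np.array(m["R"])@np.array(X)+np.array(m["t"]); s=c[:2]/c[2]; s=s*(1+m["k1"]*(s@s)); return s*K(m)+[m["cx"],m["cy"]]
E
python3 - <<'E'
from h import *
for n in("top","scene"):
    im,m=snap(n,n+"0"); print(n,{k:np.round(v,3).tolist() for k,v in m.items()}, -np.array(m["R"]).T@m["t"])
print(sensors.get_obs())
E
```

```text
pics
top {'vertical_fov': 50.64, 'cx': 276.743, 'cy': 212.88, 'k1': 0.002, 'R': [[-0.003, -0.999, 0.035], [-0.999, 0.002, -0.046], [0.046, -0.036, -0.998]], 't': [-0.113, 0.532, 0.968]} [ 0.48692623 -0.0798166   0.99498666]
scene {'vertical_fov': 46.233, 'cx': 277.09, 'cy': 208.075, 'k1': -0.152, 'R': [[0.868, -0.496, -0.016], [-0.298, -0.496, -0.816], [0.397, 0.713, -0.578]], 't': [-0.52, 0.14, 0.889]} [ 0.14080137 -0.82235374  0.61979784]
{'time': 0.1, 'joint_positions': array([ 9.98939403e-01,  8.78625939e-02,  1.37206582e+00, -5.27871243e-06,
        1.68360382e+00, -1.03089787e-01]), 'qvel': array([ 1.03581253e-03,  8.19447372e-05, -5.71029996e-03,  8.82168820e-04,
       -9.62253154e-04,  5.95693691e-04]), 'joint_torque': array([ 2.49119832e-03, -3.41254520e+01, -3.03300154e+01,  7.20453076e-02,
        3.04250023e-02, -8.59314378e-05]), 'tool_pos': array([0.2482457 , 0.49029968, 0.22945021]), 'ee_rot': array([-3.13966283e+00, -1.94378585e-04,  2.67282474e+00]), 'wrist_force': array([ 0.43708812, -0.78163172,  0.24618528]), 'wrist_torque': array([-0.02443636, -0.01806256,  0.05140593]), 'finger_force': 0.0, 'width': 0.09398727398824111}
```

View pics/top0.png

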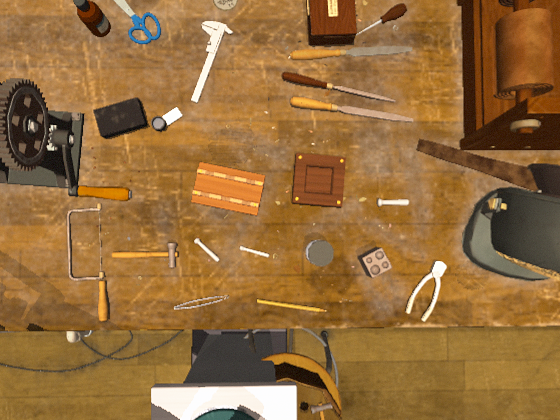

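View pics/scene0.png

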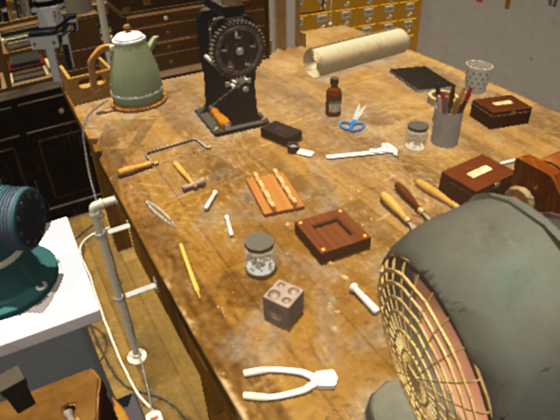

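The top view shows the rack at (229,188), the base at (318,180) to its right, the block at (375,262), the jar at (318,252) and the hammer at (145,255). The punches are at (393,202), (206,249) and (257,252). I'll zoom in for corners and ball ends.

Run:
```python
from h import *
im,m=load("top0")
for n,(u,v) in {"L":(100,145),"R":(285,145)}.items():
    c=im[v:v+140,u:u+190]; cv2.imwrite(f"pics/crop{n}.png",cv2.resize(c,None,fx=4,fy=4,interpolation=cv2.INTER_CUBIC)[:,:,::-1])
for p in [(393,202),(206,249),(257,252),(145,255),(375,262),(318,252),(318,180),(229,188)]: print(p,pt(m,*p,0.0).round(3))
```

```text
(393, 202) [ 0.557 -0.379  0.   ]
(206, 249) [0.453 0.042 0.   ]
(257, 252) [ 0.445 -0.071  0.   ]
(145, 255) [ 0.44   0.177 -0.   ]
(375, 262) [ 0.422 -0.336  0.   ]
(318, 252) [ 0.445 -0.208  0.   ]
(318, 180) [ 0.607 -0.209  0.   ]
(229, 188) [ 0.589 -0.008  0.   ]
```

View pics/cropL.png

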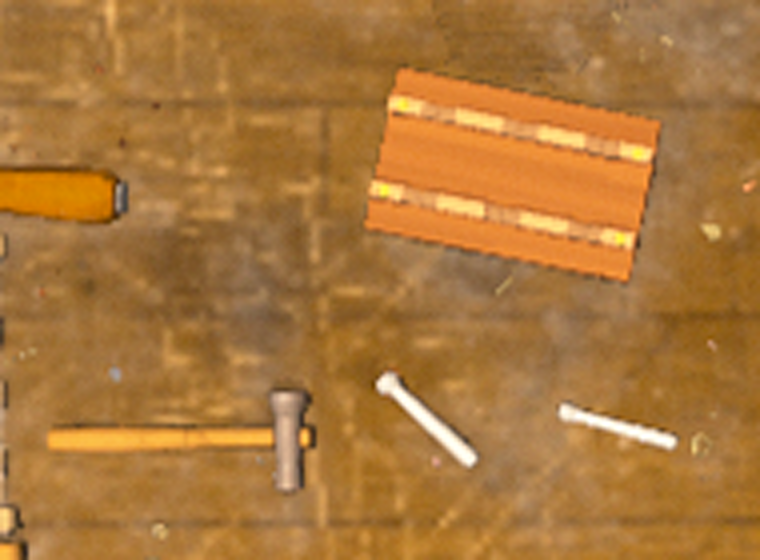

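View pics/cropR.png

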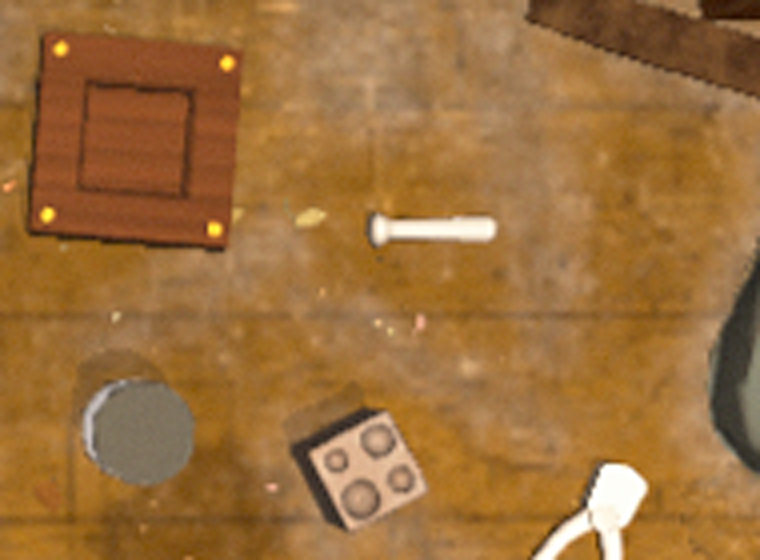

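The crops give clear corners and ball ends, with all three balls on the left or upper-left end. The thickest punch is on the right, the medium at left-centre, and the smallest left of the jar.

Run:
```python
from h import *
im,m=load("top0")
L=(100,145);R=(285,145)
def P(c,x,y,z): return pt(m,(x+.5)/4-.5+c[0],(y+.5)/4-.5+c[1],z)
def quad(n,c,ps,z):
    q=np.array([P(c,*p,z) for p in ps]); s=[np.linalg.norm(q[i]-q[(i+1)%4])*1e3 for i in range(4)]
    a=[np.degrees(np.arctan2(*(q[(i+1)%4]-q[i])[1::-1])) for i in range(4)]
    print(n,"ctr",q.mean(0).round(4),"sides",np.round(s,1),"ang",np.round(a,1))
quad("rack",L,[(400,69),(659,121),(629,281),(365,228)],.01)
quad("base",R,[(45,34),(241,52),(225,249),(30,234)],.028)
quad("studs",R,[(60,48),(227,63),(214,229),(47,215)],.028)
quad("recess",R,[(85,82),(196,91),(186,197),(79,189)],.028)
quad("block",R,[(308,455),(380,411),(427,490),(350,531)],.05)
def line(n,c,a,b,z):
    a=P(c,*a,z);b=P(c,*b,z);d=a-b;print(n,"mid",((a+b)/2).round(4),"len",round(np.linalg.norm(d)*1e3,1),"dir(to ball/head) deg",np.degrees(np.arctan2(d[1],d[0])).round(1))
line("large",R,(367,229),(497,229),.009)
line("med",L,(378,376),(476,462),.007)
line("small",L,(558,409),(677,443),.006)
line("hammer",L,(315,437),(47,439),.010)
print("jar",P(R,139,431,.064))
# contours of punches: minAreaRect of bright low-saturation mask
hsv=cv2.cvtColor(im,cv2.COLOR_RGB2HSV)
k=((hsv[...,1]<70)&(hsv[...,2]>140)).astype(np.uint8)
for c in cv2.findContours(k,0,2)[0]:
    (x,y),(w,h),a=cv2.minAreaRect(c)
    if 20<max(w,h)<50: print(np.round([x,y,w,h,a],1))
```

```text
rack ctr [ 0.5872 -0.0068  0.01  ] sides [146.5  90.8 148.7  90.4] ang [-101.3  169.3   78.5  -12. ]
base ctr [ 0.6034 -0.2062  0.028 ] sides [108.7 109.3 107.5 110.5] ang [-95.1 174.8  85.6  -4.6]
studs ctr [ 0.6053 -0.2072  0.028 ] sides [92.6 92.1 92.1 92.4] ang [-95.  175.   85.2  -4.8]
recess ctr [ 0.6047 -0.2069  0.028 ] sides [61.5 58.9 59.  59.1] ang [-94.5 174.1  85.7  -3.6]
block ctr [ 0.4239 -0.3259  0.05  ] sides [45.5 49.  47.  46.1] ang [ -59.3 -149.6  117.2   28.6]
large mid [ 0.5568 -0.3757  0.009 ] len 73.8 dir(to ball/head) deg 90.0
med mid [0.4521 0.0408 0.007 ] len 72.0 dir(to ball/head) deg 48.6
small mid [ 0.4477 -0.0643  0.006 ] len 68.6 dir(to ball/head) deg 73.8
hammer mid [0.4424 0.1742 0.01  ] len 145.2 dir(to ball/head) deg -89.9
jar [ 0.44672136 -0.20224765  0.064     ]
[197.2 302.7   7.3  48.   78.7]
[254.  251.   29.6   3.4  15.3]
[206.5 249.5  31.2   5.   43.5]
[484.5 234.6  20.7  10.1  87. ]
[393. 202.   6.  30.  90.]
[372.1  25.2   2.1  20.6  60.3]
[124.4   6.7  23.4   8.   51.3]
```

```bash
cat >> h.py <<'E'
def dl(x,y,z,phi,turn=0):
    """remaining shift mm and turn rad about z (incl. tilt fix) to TCP x,y,z with closing line at phi deg"""
    from scipy.spatial.transform import Rotation as Ro
    o=sensors.get_obs(); p=o["tool_pos"]; Rc=Ro.from_euler("xyz",o["ee_rot"])
    yc=Rc.as_matrix()[:,1]; c=np.degrees(np.arctan2(yc[1],yc[0])); d=(phi-c+90)%180-90+turn*180
    Rt=Ro.from_euler("z",np.degrees(0)+c+d+90,degrees=True)*Ro.from_euler("x",np.pi)
    print("t",round(o["time"],2),"pos",p.round(4),"phi",round(c,1),"delta mm",((np.array([x,y,z])-p)*1e3).round(1),"turn deg",round(d,1),"rotvec",(Rt*Rc.inv()).as_rotvec().round(3),"q",o["joint_positions"].round(2),"w",round(o["width"]*1e3,1),"ff",round(o["finger_force"],1),"F",o["wrist_force"].round(1))
E
python3 -c "
from h import *
dl(.557,-.376,.15,0)"
```

```text
t 0.1 pos [0.2482 0.4903 0.2295] phi 63.1 delta mm [ 308.8 -866.3  -79.5] turn deg -63.1 rotvec [ 1.000e-03 -2.000e-03 -1.102e+00] q [ 1.    0.09  1.37 -0.    1.68 -0.1 ] w 94.0 ff 0.0 F [ 0.4 -0.8  0.2]
```

Request:
send_rows(rows=[[13,-36,-2,0,0,-0.046],[13,-36,-2,0,0,-0.046],[13,-36,-2,0,0,-0.046],[13,-36,-2,0,0,-0.046],[13,-36,-2,0,0,-0.046],[13,-36,-2,0,0,-0.046],[13,-36,-2,0,0,-0.046],[13,-36,-2,0,0,-0.046]], grip=40)

```text
time: 0.77
tool_pos: [0.3524, 0.2009, 0.214]
ee_rot: [-3.141, -0.0, 2.303]
wrist_force: [0.3, 0.1, 0.8]
width: 0.0441
finger_force: 0.0
```

Request:
send_rows(rows=[[13,-36,-3,0,0,-0.046],[13,-36,-3,0,0,-0.046],[13,-36,-3,0,0,-0.046],[13,-36,-3,0,0,-0.046],[13,-36,-3,0,0,-0.046],[13,-36,-3,0,0,-0.046],[13,-36,-3,0,0,-0.046],[13,-36,-3,0,0,-0.046]])

```text
time: 1.43
tool_pos: [0.4564, -0.0872, 0.19]
ee_rot: [-3.141, -0.0, 1.934]
wrist_force: [1.1, -0.0, -0.1]
width: 0.04
finger_force: 0.0
```

Request:
send_rows(rows=[[13,-36,-3,0,0,-0.046],[13,-36,-3,0,0,-0.046],[13,-36,-3,0,0,-0.046],[13,-36,-3,0,0,-0.046],[13,-36,-3,0,0,-0.046],[13,-36,-3,0,0,-0.046],[0,0,0,0,0,0],[0,0,0,0,0,0]])

```text
time: 2.1
tool_pos: [0.5339, -0.3026, 0.1701]
ee_rot: [-3.139, -0.003, 1.659]
wrist_force: [-1.2, -0.2, -0.5]
width: 0.0397
finger_force: 0.0
```

Run:
```python
from h import *
dl(.557,-.376,.15,0)
snap("wrist","w1")
```

```text
t 2.1 pos [ 0.5339 -0.3026  0.1701] phi 5.0 delta mm [ 23.1 -73.4 -20.1] turn deg -5.0 rotvec [-0.003 -0.003 -0.088] q [-0.61  0.25  1.3   0.    1.59 -0.7 ] w 39.7 ff 0.0 F [-1.2 -0.2 -0.5]
```

View pics/w1.png

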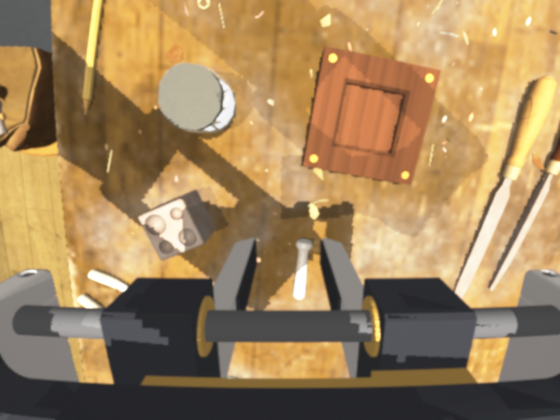

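The wrist view shows the large punch between the jaws, ball at (304,241) and tail at (300,298). Base studs are at (332,58), (429,77), (405,175) and (314,158), with the block at (172,228) and the jar lid at (190,97).

Run:
```python
from h import *
im,m=load("w1")
q=np.array([pt(m,*p,.028) for p in [(332,58),(429,77),(405,175),(314,158)]])
print(q.round(4),q.mean(0).round(4),[np.linalg.norm(q[i]-q[i-1]).round(4) for i in range(4)])
a=pt(m,304,239,.009);b=pt(m,300,299,.009);print(a,b,(a+b)/2,np.linalg.norm(a-b),np.degrees(np.arctan2(*(a-b)[1::-1])))
print(pt(m,190,97,.064))
print([pt(m,*p,.05).round(4) for p in[(139,217),(196,191),(210,232),(159,258)]])
dl(.557,-.376,.06,0)
```

```text
[[ 0.5615 -0.1582  0.028 ]
 [ 0.6538 -0.1651  0.028 ]
 [ 0.6465 -0.2582  0.028 ]
 [ 0.5546 -0.25    0.028 ]] [ 0.6041 -0.2079  0.028 ] [np.float64(0.092), np.float64(0.0926), np.float64(0.0933), np.float64(0.0922)]
[ 0.55482315 -0.34003595  0.009     ] [ 0.55770997 -0.41435667  0.009     ] [ 0.55626656 -0.37719631  0.009     ] 0.07437675762317175 92.22440973604023
[ 0.44434024 -0.20648598  0.064     ]
[array([ 0.3918, -0.318 ,  0.05  ]), array([ 0.4469, -0.288 ,  0.05  ]), array([ 0.4609, -0.3268,  0.05  ]), array([ 0.4105, -0.3587,  0.05  ])]
t 2.15 pos [ 0.534  -0.3012  0.1711] phi 5.1 delta mm [  23.   -74.8 -111.1] turn deg -5.1 rotvec [-0.002 -0.002 -0.089] q [-0.61  0.25  1.3   0.    1.59 -0.7 ] w 40.2 ff 0.0 F [-0.1 -0.1  0.6]
```

Request:
send_rows(rows=[[5.5,-19,-14,0,0,-0.018],[5.5,-19,-14,0,0,-0.018],[5.5,-19,-14,0,0,-0.018],[5.5,-19,-14,0,0,-0.018],[0,0,-18,0,0,0],[0,0,-18,0,0,0],[0,0,-18,0,0,0],[0,0,0,0,0,0]])

```text
time: 2.82
tool_pos: [0.5545, -0.3737, 0.0584]
ee_rot: [-3.136, -0.006, 1.591]
wrist_force: [-0.7, 1.1, -0.7]
width: 0.0401
finger_force: 0.0
```

```bash
python3 -c "
from h import *
dl(.5563,-.3768,.028,1.5)"
```

```text
t 2.82 pos [ 0.5545 -0.3737  0.0584] phi 1.1 delta mm [  1.8  -3.1 -30.4] turn deg 0.4 rotvec [-0.005 -0.006  0.006] q [-0.68  0.44  1.29  0.    1.43 -0.7 ] w 40.1 ff 0.0 F [-0.7  1.1 -0.7]
```

Request:
send_rows(rows=[[1,-2,-10,0,0,0],[1,-1,-10,0,0,0],[0,0,-7,0,0,0],[0,0,-3,0,0,0],[0,0,0,0,0,0]])

```text
time: 3.23
tool_pos: [0.5582, -0.3799, 0.0317]
ee_rot: [-3.141, -0.001, 1.589]
wrist_force: [-0.5, 0.5, -0.8]
width: 0.0401
finger_force: 0.0
```

Request:
send_rows(rows=[[0,0,0,0,0,0],[0,0,0,0,0,0],[0,0,0,0,0,0],[0,0,0,0,0,0],[0,0,0,0,0,0],[0,0,0,0,0,0]], grip=6)

```text
time: 3.73
tool_pos: [0.5586, -0.3806, 0.0329]
ee_rot: [3.141, 0.001, 1.589]
wrist_force: [0.2, -0.2, 1.2]
width: 0.0106
finger_force: 29.9
```

```bash
python3 -c "
from h import *
dl(.5778,-.052,.11,78.4-180)"
```

```text
t 3.73 pos [ 0.5586 -0.3806  0.0329] phi 1.0 delta mm [ 19.2 328.6  77.1] turn deg 77.4 rotvec [0.00e+00 1.00e-03 1.35e+00] q [-0.68  0.47  1.3  -0.    1.38 -0.7 ] w 10.6 ff 29.9 F [ 0.2 -0.2  1.2]
```

Width reads 10.6 instead of 14 mm because the tips are too high on the shank, so I'll reopen, lower and regrip.

Request:
send_rows(rows=[[0,0,0,0,0,0],[-2,3,0,0,0,0],[0,0,-2,0,0,0],[0,0,-2,0,0,0],[0,0,-1,0,0,0],[0,0,0,0,0,0]], grip=34)

```text
time: 4.23
tool_pos: [0.5562, -0.377, 0.0268]
ee_rot: [-3.141, -0.001, 1.589]
wrist_force: [0.0, 0.2, 0.0]
width: 0.034
finger_force: 0.0
```

Run:
```python
from h import *
dl(.5563,-.3768,.028,1.5)
snap("wrist","w2"); im,m=load("w2"); c=im[140:340,180:420]; cv2.imwrite("pics/w2c.png",cv2.resize(c,None,fx=3,fy=3)[:,:,::-1])
dl(.5563,-.3768,.028,1.5)
```

```text
t 4.23 pos [ 0.5562 -0.377   0.0268] phi 1.0 delta mm [0.1 0.2 1.2] turn deg 0.5 rotvec [-0.001 -0.001  0.008] q [-0.68  0.47  1.31  0.    1.36 -0.7 ] w 34.0 ff 0.0 F [0.  0.2 0. ]
t 4.28 pos [ 0.5563 -0.3771  0.027 ] phi 1.0 delta mm [-0.   0.3  1. ] turn deg 0.5 rotvec [-0.001 -0.001  0.008] q [-0.68  0.47  1.31  0.    1.36 -0.7 ] w 33.9 ff 0.0 F [-0.1 -0.4  0.1]
```

View pics/w2c.png

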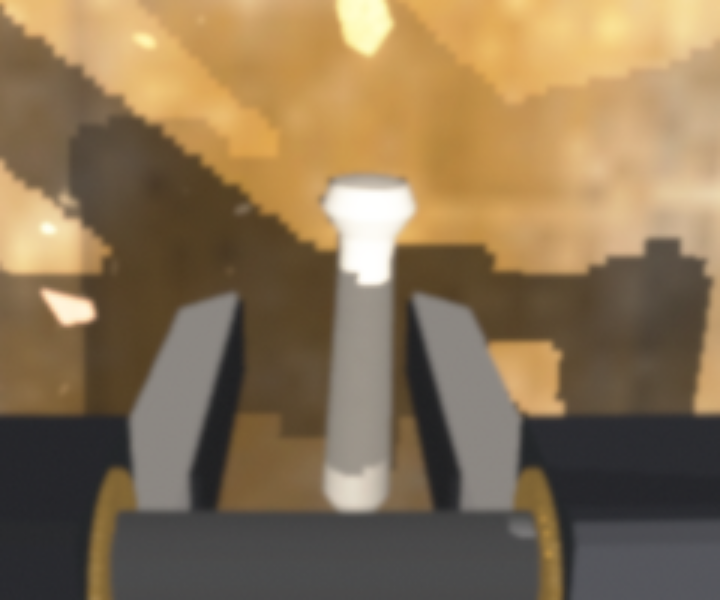

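The punch lies centred and aligned between the jaws, ball at crop (368,200). Closing now.

Request:
send_rows(rows=[[0,0,0,0,0,0],[0,0,0,0,0,0],[0,0,0,0,0,0],[0,0,0,0,0,0],[0,0,0,0,0,0],[0,0,0,0,0,0]], grip=6)

```text
time: 4.78
tool_pos: [0.5566, -0.3774, 0.0276]
ee_rot: [3.141, 0.0, 1.589]
wrist_force: [0.1, 0.8, -0.2]
width: 0.0107
finger_force: 30.0
```

```bash
python3 -c "
from h import *
dl(.5778,-.052,.11,78.4-180)"
```

```text
t 4.78 pos [ 0.5566 -0.3774  0.0276] phi 1.0 delta mm [ 21.2 325.4  82.4] turn deg 77.4 rotvec [-0.    0.    1.35] q [-0.68  0.46  1.31  0.    1.36 -0.7 ] w 10.7 ff 30.0 F [ 0.1  0.8 -0.2]
```

Request:
send_rows(rows=[[0,0,20,0,0,0],[0,0,30,0,0,0],[0,0,30,0,0,-0.112],[1,20,0,0,0,-0.112],[1,20,0,0,0,-0.112],[1,20,0,0,0,-0.112],[1,20,0,0,0,-0.112],[1,20,0,0,0,-0.112]])

```text
time: 5.45
tool_pos: [0.5613, -0.2763, 0.1073]
ee_rot: [-3.141, -0.0, 0.911]
wrist_force: [0.5, 0.2, 0.0]
width: 0.0103
finger_force: 30.0
```

Request:
send_rows(rows=[[1.5,22,0,0,0,-0.112],[1.5,22,0,0,0,-0.112],[1.5,22,0,0,0,-0.112],[1.5,22,0,0,0,-0.112],[1.5,22,0,0,0,-0.112],[1.5,22,0,0,0,-0.112],[1.5,22,0,0,0,-0.112],[1.5,22,0,0,0,-0.112]])

```text
time: 6.12
tool_pos: [0.5733, -0.1002, 0.1074]
ee_rot: [-3.142, 0.0, 0.015]
wrist_force: [-0.0, -0.7, -0.7]
width: 0.0108
finger_force: 30.0
```

Request:
send_rows(rows=[[2,24,0,0,0,-0.112],[2,20,0,0,0,-0.112],[0,0,0,0,0,0],[0,0,0,0,0,0]])

```text
time: 6.45
tool_pos: [0.5774, -0.0566, 0.1074]
ee_rot: [3.141, 0.0, -0.199]
wrist_force: [-1.0, -0.5, -0.5]
width: 0.0105
finger_force: 30.0
```

Run:
```python
from h import *
dl(.5778,-.052,.11,78.4-180)
snap("wrist","w3"); dl(.5778,-.052,.11,78.4-180)
```

```text
t 6.45 pos [ 0.5774 -0.0566  0.1074] phi -101.4 delta mm [0.4 4.6 2.6] turn deg -0.2 rotvec [ 0.001 -0.    -0.003] q [-0.2   0.21  1.48 -0.    1.45  1.58] w 10.5 ff 30.0 F [-1.  -0.5 -0.5]
t 6.5 pos [ 0.5774 -0.0575  0.1075] phi -101.5 delta mm [0.4 5.5 2.5] turn deg -0.1 rotvec [ 0.001 -0.    -0.002] q [-0.2   0.21  1.48 -0.    1.45  1.58] w 10.6 ff 30.0 F [ 1.   0.5 -0. ]
```

View pics/w3.png

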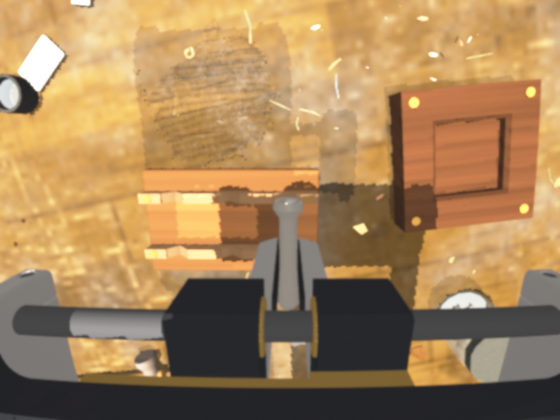

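The punch is held level with its ball end far at (288,205), over the right notch pair. The rack corners (146,171), (319,171) and (156,269) let me check its pose.

Run:
```python
from h import *
im,m=load("w3")
a,b,c=[pt(m,*p,.01) for p in[(146,170),(320,170),(156,269)]]
print(a,b,c,np.linalg.norm(a-b),np.linalg.norm(a-c)); ctr=(b+c)/2; d=a-b; an=np.degrees(np.arctan2(d[1],d[0]))-90
print("rack",ctr,an)
for s in(-.046,0,.046):
    y=np.radians(an+90); print(s,ctr[:2]+s*np.array([np.cos(y),np.sin(y)]))
```

```text
[0.64402631 0.0528119  0.01      ] [ 0.61449102 -0.0906769   0.01      ] [0.55538647 0.07225234 0.01      ] 0.14649698700195293 0.09074663614832762
rack [ 0.58493875 -0.00921228  0.01      ] -11.631136431609377
-0.046 [ 0.57566468 -0.05426771]
0 [ 0.58493875 -0.00921228]
0.046 [0.59421282 0.03584315]
```

Request:
send_rows(rows=[[0,2,-12,0,0,0],[0,2,-12,0,0,0],[0,0,-12,0,0,0],[0,0,-12,0,0,0],[0,0,-7,0,0,0],[0,0,-4,0,0,0],[0,0,0,0,0,0]])

```text
time: 7.08
tool_pos: [0.5765, -0.0534, 0.0466]
ee_rot: [3.141, 0.003, -0.203]
wrist_force: [0.5, 0.8, -0.7]
width: 0.0106
finger_force: 30.0
```

```bash
python3 -c "
from h import *
dl(.577,-.053,.044,78.4-180)"
```

```text
t 7.08 pos [ 0.5765 -0.0534  0.0466] phi -101.7 delta mm [ 0.5  0.4 -2.6] turn deg 0.1 rotvec [-0.    -0.003  0.001] q [-0.19  0.26  1.55 -0.    1.34  1.58] w 10.6 ff 30.0 F [ 0.5  0.8 -0.7]
```

Request:
send_rows(rows=[[0,0,-1,0,0,0],[0,0,-1,0,0,0],[0,0,0,0,0,0]])

```text
time: 7.33
tool_pos: [0.578, -0.0534, 0.0471]
ee_rot: [3.142, -0.001, -0.203]
wrist_force: [-0.0, 0.6, 0.4]
width: 0.0109
finger_force: 30.0
```

Request:
send_rows(rows=[[0,0,0,0,0,0],[0,0,0,0,0,0],[0,0,0,0,0,0],[0,0,10,0,0,0],[0,0,25,0,0,0],[0,0,35,0,0,0],[0,0,35,0,0,0],[0,0,0,0,0,0]], grip=34)

```text
time: 8.0
tool_pos: [0.5819, -0.0541, 0.1617]
ee_rot: [-3.141, -0.017, -0.203]
wrist_force: [-0.4, -0.7, 0.9]
width: 0.0341
finger_force: 0.0
```

```bash
python3 -c "
from h import *
dl(.4521,.0408,.12,48.6-90)
snap('top','top1')"
```

```text
t 8.0 pos [ 0.5819 -0.0541  0.1617] phi -101.6 delta mm [-129.8   94.9  -41.7] turn deg 60.2 rotvec [-0.006  0.016  1.051] q [-0.19  0.17  1.41 -0.    1.54  1.58] w 34.1 ff 0.0 F [-0.4 -0.7  0.9]
```

Request:
send_rows(rows=[[-14,10,0,0,0,0.117],[-14,10,0,0,0,0.117],[-14,10,0,0,0,0.117],[-14,10,0,0,0,0.117],[-14,10,-10,0,0,0.117],[-14,10,-10,0,0,0.117],[-14,10,-10,0,0,0.117],[-14,10,-10,0,0,0.117]])

```text
time: 8.72
tool_pos: [0.4642, 0.0271, 0.1105]
ee_rot: [-3.141, 0.001, 0.738]
wrist_force: [-0.1, 0.4, -0.1]
width: 0.034
finger_force: 0.0
```

Request:
send_rows(rows=[[-14,10,0,0,0,0.117],[0,4,0,0,0,0],[0,0,0,0,0,0],[0,0,0,0,0,0]])

```text
time: 9.05
tool_pos: [0.4522, 0.0406, 0.1118]
ee_rot: [3.14, -0.0, 0.848]
wrist_force: [0.6, 0.2, -0.7]
width: 0.0335
finger_force: 0.0
```

```bash
python3 -c "
from h import *
dl(.4521,.0408,.027,48.6-90)
im,m=snap('wrist','w4')
a=load('top1')[0][150:230,180:280]
a=cv2.resize(a,(500,400),interpolation=2)
b=cv2.resize(im[80:340,130:430],(460,400),interpolation=2)[:,:300] if 0 else cv2.resize(im,(300,225))
c=np.zeros((400,800,3),np.uint8);c[:,:500]=a;c[:225,500:]=b;cv2.imwrite('pics/v4.png',c[:,:,::-1])"
```

```text
t 9.05 pos [0.4522 0.0406 0.1118] phi -41.4 delta mm [ -0.1   0.2 -84.8] turn deg 0.0 rotvec [0.    0.001 0.   ] q [-0.04 -0.07  1.77 -0.    1.44  0.69] w 33.5 ff 0.0 F [ 0.6  0.2 -0.7]
```

View pics/v4.png

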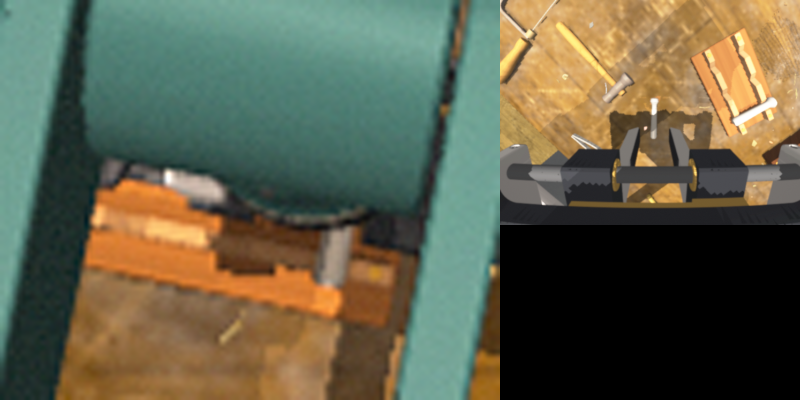

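The large punch is seated in its notches (inset (757,110)). The medium is centred and aligned between the jaws (inset (655,118)), so I'll descend.

Request:
send_rows(rows=[[0,0,-16,0,0,0],[0,0,-18,0,0,0],[0,0,-18,0,0,0],[0,0,-16,0,0,0],[0,0,-10,0,0,0],[0,0,-5,0,0,0],[0,0,0,0,0,0],[0,0,0,0,0,0]])

```text
time: 9.77
tool_pos: [0.4522, 0.0404, 0.029]
ee_rot: [3.141, -0.0, 0.849]
wrist_force: [0.4, -0.1, -0.1]
width: 0.0339
finger_force: 0.0
```

```bash
python3 -c "
from h import *
dl(.4521,.0408,.027,48.6-90)"
```

```text
t 9.77 pos [0.4522 0.0404 0.029 ] phi -41.3 delta mm [-0.1  0.4 -2. ] turn deg -0.1 rotvec [ 0.     0.001 -0.001] q [-0.04  0.01  1.87 -0.    1.26  0.69] w 33.9 ff 0.0 F [ 0.4 -0.1 -0.1]
```

Request:
send_rows(rows=[[0,0,-2,0,0,0],[0,0,0,0,0,0],[0,0,0,0,0,0],[0,0,0,0,0,0],[0,0,0,0,0,0],[0,0,0,0,0,0],[0,0,0,0,0,0]], grip=4)

```text
time: 10.35
tool_pos: [0.452, 0.0407, 0.0271]
ee_rot: [3.141, -0.001, 0.85]
wrist_force: [-0.3, -0.3, 3.0]
width: 0.0127
finger_force: 30.0
```

Request:
send_rows(rows=[[0,0,20,0,0,0],[0,0,30,0,0,0],[0,0,30,0,0,0],[14,-5,0,0,0,-0.105],[14,-5,0,0,0,-0.105],[14,-5,0,0,0,-0.105],[14,-5,0,0,0,-0.105],[14,-5,0,0,0,-0.105]])

```text
time: 11.02
tool_pos: [0.5218, 0.0155, 0.106]
ee_rot: [-3.141, 0.001, 0.32]
wrist_force: [-0.0, 1.0, -0.4]
width: 0.0125
finger_force: 30.0
```

Request:
send_rows(rows=[[14,-5,0,0,0,-0.105],[14,-5,0,0,0,-0.105],[14,-5,0,0,0,-0.105],[14,-5,0,0,0,-0.105],[8,-3,0,0,0,-0.105],[0,0,0,0,0,0],[0,0,0,0,0,0]])

```text
time: 11.6
tool_pos: [0.5851, -0.0073, 0.1057]
ee_rot: [3.141, 0.002, -0.198]
wrist_force: [-0.4, 0.1, -0.4]
width: 0.0127
finger_force: 30.0
```

```bash
python3 -c "
from h import *
dl(.586,-.008,.044,78.4)
snap('wrist','w5')"
```

```text
t 11.6 pos [ 0.5851 -0.0073  0.1057] phi -101.3 delta mm [  0.9  -0.7 -61.7] turn deg -0.3 rotvec [-0.    -0.002 -0.005] q [-0.11  0.22  1.47  0.    1.45  1.66] w 12.7 ff 30.0 F [-0.4  0.1 -0.4]
```

View pics/w5.png

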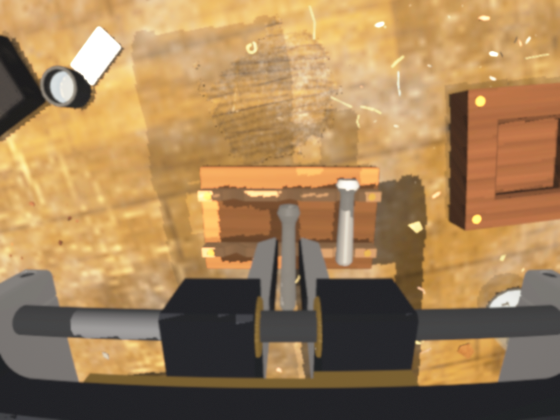

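The large punch sits in the right notch pair, ball (347,184), tail (344,262). The medium is held level over the middle pair, ball (289,211). Its ball measured about 14 mm against 18 mm for the first, so the order is right.

Request:
send_rows(rows=[[0.5,0,-12,0,0,0],[0.5,0,-12,0,0,0],[0,0,-12,0,0,0],[0,0,-12,0,0,0],[0,0,-7,0,0,0],[0,0,-5,0,0,0],[0,0,0,0,0,0],[0,0,0,0,0,0]])

```text
time: 12.32
tool_pos: [0.5866, -0.0073, 0.0463]
ee_rot: [-3.141, -0.0, -0.2]
wrist_force: [0.2, 0.7, -0.6]
width: 0.0128
finger_force: 30.0
```

Request:
send_rows(rows=[[0,0,-1,0,0,0],[0,0,0,0,0,0]])

```text
time: 12.48
tool_pos: [0.5868, -0.0073, 0.0457]
ee_rot: [-3.141, -0.001, -0.2]
wrist_force: [0.4, 0.2, -1.6]
width: 0.0128
finger_force: 30.0
```

Request:
send_rows(rows=[[0,0,0,0,0,0],[0,0,0,0,0,0],[0,0,0,0,0,0],[0,0,10,0,0,0],[0,0,25,0,0,0],[0,0,35,0,0,0],[0,0,20,0,0,0],[0,0,0,0,0,0]], grip=32)

```text
time: 13.15
tool_pos: [0.5901, -0.0077, 0.1431]
ee_rot: [-3.14, -0.013, -0.2]
wrist_force: [0.4, 0.2, 0.7]
width: 0.0321
finger_force: 0.0
```

```bash
python3 -c "
from h import *
dl(.4475,-.0645,.1,73.8-90)"
```

```text
t 13.15 pos [ 0.5901 -0.0077  0.1431] phi -101.5 delta mm [-142.6  -56.8  -43.1] turn deg 85.3 rotvec [-0.008  0.011  1.488] q [-0.11  0.2   1.42 -0.    1.51  1.66] w 32.1 ff 0.0 F [0.4 0.2 0.7]
```

Request:
send_rows(rows=[[-11,-4.4,0,0,0,0.114],[-11,-4.4,0,0,0,0.114],[-11,-4.4,0,0,0,0.114],[-11,-4.4,0,0,0,0.114],[-11,-4.4,0,0,0,0.114],[-11,-4.4,0,0,0,0.114],[-11,-4.4,0,0,0,0.114],[-11,-4.4,0,0,0,0.114]])

```text
time: 13.82
tool_pos: [0.4975, -0.0426, 0.135]
ee_rot: [-3.141, 0.001, 0.718]
wrist_force: [-0.4, 0.1, 0.7]
width: 0.0323
finger_force: 0.0
```

Request:
send_rows(rows=[[-11,-4.4,-10,0,0,0.115],[-11,-4.4,-10,0,0,0.115],[-11,-4.4,-10,0,0,0.115],[-11,-4.4,-10,0,0,0.115],[-10,-4,0,0,0,0.115],[0,0,0,0,0,0],[0,0,0,0,0,0]])

```text
time: 14.4
tool_pos: [0.4444, -0.0641, 0.0954]
ee_rot: [3.141, -0.0, 1.283]
wrist_force: [-0.0, -0.3, -0.7]
width: 0.032
finger_force: 0.0
```

```bash
python3 -c "
from h import *
dl(.4475,-.0645,.026,73.8-90)
snap('wrist','w6')"
```

```text
t 14.4 pos [ 0.4444 -0.0641  0.0954] phi -16.5 delta mm [  3.1  -0.4 -69.4] turn deg 0.3 rotvec [-0.     0.     0.005] q [-0.27 -0.07  1.8   0.    1.41  0.02] w 32.0 ff 0.0 F [-0.  -0.3 -0.7]
```

View pics/w6.png

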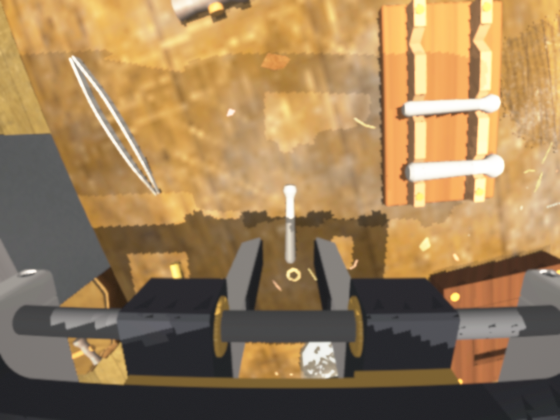

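Medium and large are seated (balls at (494,103) and (496,167)). The small punch lies along the jaw axis at (290,187)-(290,263).

Request:
send_rows(rows=[[1.5,0,-14,0,0,0],[1.5,0,-16,0,0,0],[0,0,-16,0,0,0],[0,0,-12,0,0,0],[0,0,-7,0,0,0],[0,0,-4,0,0,0],[0,0,0,0,0,0],[0,0,0,0,0,0]])

```text
time: 15.12
tool_pos: [0.4482, -0.0642, 0.0271]
ee_rot: [3.14, -0.0, 1.286]
wrist_force: [0.4, 0.2, 0.3]
width: 0.0322
finger_force: 0.0
```

```bash
python3 -c "
from h import *
m=load('w6')[1]
a=pt(m,290,186,.006);b=pt(m,290,264,.006);print((a+b)/2,np.linalg.norm(a-b))
dl(.4475,-.0645,.026,73.8-90)"
```

```text
[ 0.4452717 -0.0672727  0.006    ] 0.06885092353353128
t 15.12 pos [ 0.4482 -0.0642  0.0271] phi -16.3 delta mm [-0.7 -0.3 -1.1] turn deg 0.1 rotvec [0.    0.001 0.002] q [-0.27  0.01  1.87  0.    1.26  0.02] w 32.2 ff 0.0 F [0.4 0.2 0.3]
```

Request:
send_rows(rows=[[0,0,-1,0,0,0],[0,0,0,0,0,0],[0,0,0,0,0,0],[0,0,0,0,0,0],[0,0,0,0,0,0],[0,0,0,0,0,0],[0,0,0,0,0,0]], grip=3)

```text
time: 15.7
tool_pos: [0.4477, -0.0642, 0.0259]
ee_rot: [3.141, -0.0, 1.287]
wrist_force: [-1.2, -0.1, 3.2]
width: 0.0103
finger_force: 30.0
```

Request:
send_rows(rows=[[0,0,20,0,0,0],[0,0,30,0,0,0],[0,0,30,0,0,0],[10.5,7.2,0,0,0,-0.106],[10.5,7.2,0,0,0,-0.106],[10.5,7.2,0,0,0,-0.106],[10.5,7.2,0,0,0,-0.106],[10.5,7.2,0,0,0,-0.106]])

```text
time: 16.37
tool_pos: [0.5003, -0.0278, 0.1051]
ee_rot: [-3.141, 0.0, 0.751]
wrist_force: [0.2, -0.4, -1.5]
width: 0.0102
finger_force: 30.0
```

Request:
send_rows(rows=[[10.5,7.2,0,0,0,-0.106],[10.5,7.2,0,0,0,-0.106],[10.5,7.2,0,0,0,-0.106],[10.5,7.2,0,0,0,-0.106],[10.5,7.2,0,0,0,-0.106],[10.5,7.2,0,0,0,-0.106],[10.5,7.2,0,0,0,-0.106],[10.5,7.2,0,0,0,-0.106]])

```text
time: 17.03
tool_pos: [0.5843, 0.0299, 0.1047]
ee_rot: [3.141, 0.001, -0.097]
wrist_force: [-1.1, 0.7, -0.3]
width: 0.0103
finger_force: 30.0
```

Request:
send_rows(rows=[[10.5,7.2,0,0,0,-0.107],[0,0,0,0,0,0],[0,0,0,0,0,0]])

```text
time: 17.28
tool_pos: [0.5943, 0.0368, 0.1047]
ee_rot: [3.141, 0.001, -0.195]
wrist_force: [-1.1, 0.1, 0.4]
width: 0.0099
finger_force: 30.0
```

```bash
python3 -c "
from h import *
dl(.595,.037,.042,78.4)"
```

```text
t 17.28 pos [0.5943 0.0368 0.1047] phi -101.2 delta mm [  0.7   0.2 -62.7] turn deg -0.4 rotvec [ 0.    -0.001 -0.008] q [-0.03  0.24  1.44 -0.    1.46  1.73] w 9.9 ff 30.0 F [-1.1  0.1  0.4]
```

Request:
send_rows(rows=[[0.5,0,-12,0,0,0],[0.5,0,-12,0,0,0],[0,0,-12,0,0,0],[0,0,-12,0,0,0],[0,0,-7,0,0,0],[0,0,-6,0,0,0],[0,0,0,0,0,0],[0,0,0,0,0,0]])

```text
time: 17.95
tool_pos: [0.5955, 0.0366, 0.0442]
ee_rot: [3.141, 0.0, -0.198]
wrist_force: [0.5, -0.8, -0.3]
width: 0.0103
finger_force: 30.0
```

Request:
send_rows(rows=[[0,0,-1,0,0,0],[0,0,0,0,0,0]])

```text
time: 18.12
tool_pos: [0.5958, 0.0367, 0.0439]
ee_rot: [3.142, -0.001, -0.198]
wrist_force: [-0.4, 0.0, -0.3]
width: 0.01
finger_force: 30.0
```

Request:
send_rows(rows=[[0,0,0,0,0,0],[0,0,0,0,0,0],[0,0,0,0,0,0],[0,0,10,0,0,0],[0,0,25,0,0,0],[0,0,35,0,0,0],[0,0,40,0,0,0],[0,0,0,0,0,0]], grip=32)

```text
time: 18.78
tool_pos: [0.6003, 0.0366, 0.1646]
ee_rot: [-3.139, -0.018, -0.198]
wrist_force: [0.9, -0.4, 1.9]
width: 0.032
finger_force: 0.0
```

```bash
python3 -c "
from h import *
dl(.4239,-.3259,.14,30)
dl(.4239,-.3259,.14,-60)"
```

```text
t 18.78 pos [0.6003 0.0366 0.1646] phi -101.3 delta mm [-176.4 -362.5  -24.6] turn deg -48.7 rotvec [ 0.008  0.017 -0.849] q [-0.03  0.21  1.36 -0.    1.55  1.74] w 32.0 ff 0.0 F [ 0.9 -0.4  1.9]
t 18.78 pos [0.6003 0.0366 0.1646] phi -101.3 delta mm [-176.4 -362.5  -24.6] turn deg 41.3 rotvec [-0.006  0.017  0.722] q [-0.03  0.21  1.36 -0.    1.55  1.74] w 32.0 ff 0.0 F [ 0.9 -0.4  1.9]
```

Request:
send_rows(rows=[[-16,-33,0,0,0,0.065],[-16,-33,0,0,0,0.065],[-16,-33,0,0,0,0.065],[-16,-33,0,0,0,0.065],[-16,-33,0,0,0,0.065],[-16,-33,0,0,0,0.065],[-16,-33,0,0,0,0.065],[-16,-33,0,0,0,0.065]], grip=76)

```text
time: 19.45
tool_pos: [0.4668, -0.2289, 0.1547]
ee_rot: [3.14, -0.001, 0.325]
wrist_force: [0.6, -0.5, 0.3]
width: 0.0757
finger_force: 0.0
```

Request:
send_rows(rows=[[-16,-33,0,0,0,0.066],[-16,-33,0,0,0,0.066],[-16,-33,0,0,0,0.066],[0,0,0,0,0,0],[0,0,0,0,0,0]])

```text
time: 19.87
tool_pos: [0.4188, -0.3279, 0.1542]
ee_rot: [3.141, -0.001, 0.515]
wrist_force: [0.1, 0.4, 0.5]
width: 0.0762
finger_force: 0.0
```

```bash
python3 -c "
from h import *
dl(.4239,-.3259,.047,-60)
snap('wrist','w7');snap('top','top2')"
```

```text
t 19.87 pos [ 0.4188 -0.3279  0.1542] phi -60.5 delta mm [   5.1    2.  -107.2] turn deg 0.5 rotvec [0.001 0.001 0.008] q [-0.77  0.07  1.54  0.    1.53  0.28] w 76.2 ff 0.0 F [0.1 0.4 0.5]
```

View pics/w7.png

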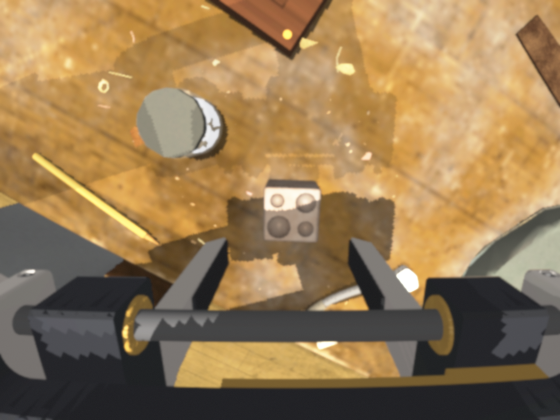

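The block sits squarely between the jaws, top corners about (266,188), (319,188), (318,242) and (264,241).

```bash
python3 -c "
from h import *
m=load('w7')[1]
q=np.array([pt(m,*p,.05) for p in [(266,188),(319,188),(318,242),(264,241)]]);print(q.mean(0),[np.linalg.norm(q[i]-q[i-1]).round(4) for i in range(4)],[np.degrees(np.arctan2(*(q[i]-q[i-1])[1::-1])).round(1) for i in range(4)])
dl(*q.mean(0)[:2],.047,-60)
"
```

```text
[ 0.42259771 -0.32919214  0.05      ] [np.float64(0.0488), np.float64(0.046), np.float64(0.0497), np.float64(0.0491)] [np.float64(26.3), np.float64(-60.5), np.float64(-150.1), np.float64(118.4)]
t 19.97 pos [ 0.4199 -0.3259  0.154 ] phi -60.2 delta mm [   2.7   -3.3 -107. ] turn deg 0.2 rotvec [-0.     0.001  0.004] q [-0.77  0.07  1.54  0.    1.53  0.28] w 76.1 ff 0.0 F [ 0.5  0.6 -0.4]
```

Request:
send_rows(rows=[[2,-1,-15,0,0,0],[2,0,-20,0,0,0],[0,0,-20,0,0,0],[0,0,-20,0,0,0],[0,0,-15,0,0,0],[0,0,-10,0,0,0],[0,0,-5,0,0,0],[0,0,0,0,0,0]])

```text
time: 20.63
tool_pos: [0.4236, -0.326, 0.0476]
ee_rot: [-3.14, 0.0, 0.521]
wrist_force: [-0.4, -0.3, 0.4]
width: 0.0763
finger_force: 0.0
```

```bash
python3 -c "
from h import *
dl(.4233,-.3275,.047,-60)
"
```

```text
t 20.63 pos [ 0.4236 -0.326   0.0476] phi -60.1 delta mm [-0.3 -1.5 -0.6] turn deg 0.1 rotvec [-0.001 -0.001  0.002] q [-0.76  0.16  1.66  0.    1.32  0.29] w 76.3 ff 0.0 F [-0.4 -0.3  0.4]
```

Request:
send_rows(rows=[[0,-1,0,0,0,0],[0,0,0,0,0,0],[0,0,0,0,0,0],[0,0,0,0,0,0],[0,0,0,0,0,0],[0,0,0,0,0,0]], grip=40)

```text
time: 21.13
tool_pos: [0.4238, -0.3285, 0.0495]
ee_rot: [3.141, -0.001, 0.52]
wrist_force: [0.3, 0.9, 3.9]
width: 0.0501
finger_force: 29.7
```

Request:
send_rows(rows=[[0,0,15,0,0,0],[0,0,25,0,0,0],[0,0,30,0,0,0],[0,0,20,0,0,0],[0,0,0,0,0,0]])

```text
time: 21.55
tool_pos: [0.425, -0.3299, 0.142]
ee_rot: [3.135, -0.002, 0.52]
wrist_force: [1.8, -0.7, -6.0]
width: 0.0501
finger_force: 29.7
```

```bash
python3 -c "
from h import *
dl(.6045,-.2075,.13,-94.9)
"
```

```text
t 21.55 pos [ 0.425  -0.3299  0.142 ] phi -60.2 delta mm [179.5 122.4 -12. ] turn deg -34.7 rotvec [ 0.007  0.003 -0.605] q [-0.77  0.09  1.54 -0.    1.5   0.29] w 50.1 ff 29.7 F [ 1.8 -0.7 -6. ]
```

Request:
send_rows(rows=[[18,12,0,0,0,-0.06],[18,12,0,0,0,-0.06],[18,12,0,0,0,-0.06],[18,12,0,0,0,-0.06],[18,12,0,0,0,-0.06],[18,12,0,0,0,-0.06],[18,12,0,0,0,-0.06],[18,12,0,0,0,-0.06]])

```text
time: 22.22
tool_pos: [0.5666, -0.2309, 0.1339]
ee_rot: [-3.138, 0.006, 0.037]
wrist_force: [0.7, -0.4, -6.9]
width: 0.0503
finger_force: 29.7
```

Request:
send_rows(rows=[[18,12,0,0,0,-0.06],[17,12,0,0,0,-0.06],[0,0,-15,0,0,0],[0,0,-15,0,0,0],[0,0,0,0,0,0],[0,0,0,0,0,0]])

```text
time: 22.72
tool_pos: [0.5999, -0.2072, 0.1034]
ee_rot: [-3.139, 0.009, -0.08]
wrist_force: [0.7, 0.1, -8.3]
width: 0.0496
finger_force: 29.7
```

```bash
python3 -c "
from h import *
dl(.6045,-.2075,.0675,-94.9)
snap('wrist','w8');snap('scene','s8')
"
```

```text
t 22.72 pos [ 0.5999 -0.2072  0.1034] phi -94.6 delta mm [  4.6  -0.3 -35.9] turn deg -0.3 rotvec [-0.004 -0.009 -0.005] q [-0.42  0.33  1.33 -0.    1.49  1.23] w 49.6 ff 29.7 F [ 0.7  0.1 -8.3]
```

View pics/w8.png

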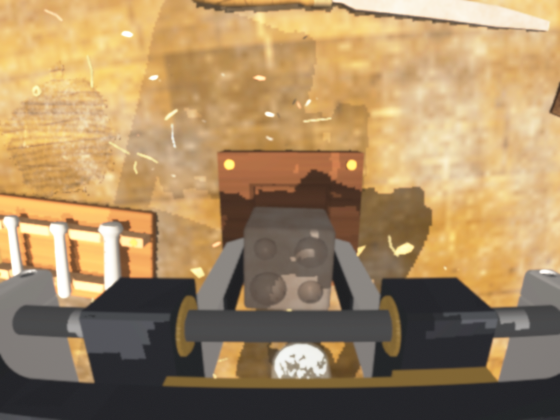

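The block is level and square to the base: far studs at (229,165) and (352,165), block top far edge (248,208)-(332,208). I'll check the block's offset from the TCP.

```bash
python3 -c "
from h import *
m=load('w8')[1]
a,b=[pt(m,*p,.028) for p in [(229,165),(352,165)]];c,d=[pt(m,*p,.1035) for p in [(248,208),(331,208)]]
u=(a-b)/np.linalg.norm(a-b); x=np.array([u[1],-u[0],0]); 
print(a,b,c,d,np.linalg.norm(a-b),np.linalg.norm(c-d),'yaw',np.degrees(np.arctan2(x[1],x[0])),np.degrees(np.arctan2(*(c-d)[1::-1]))-90)
print('base ctr',(a+b)/2-.046*x,'block ctr',(c+d)/2-.025*x)
dl(.6045,-.2075,.0675,-94.9)
"
```

```text
[ 0.65238506 -0.16567841  0.028     ] [ 0.64494809 -0.25852008  0.028     ] [ 0.6361169  -0.18829818  0.1035    ] [ 0.63264183 -0.23184437  0.1035    ] 0.09313906666844768 0.043684626798844446 yaw -4.579829177124364 -4.562651843274367
base ctr [ 0.60281345 -0.20842624  0.028     ] block ctr [ 0.60945919 -0.20807508  0.1035    ]
t 22.82 pos [ 0.602  -0.2084  0.1073] phi -94.6 delta mm [  2.5   0.9 -39.8] turn deg -0.3 rotvec [-0.001 -0.002 -0.005] q [-0.42  0.33  1.33 -0.    1.48  1.23] w 49.9 ff 29.7 F [ 1.4  0.9 -7.1]
```

```bash
python3 -c "
from h import *
im,m=load('w8')
for z in (.0535,.0575):
  c,d=[pt(m,*p,z) for p in [(248,208),(331,208)]];print(np.linalg.norm(c-d),(c+d)/2-.025*np.array([.9968,-.08,0]))
o=load('w7')[1]
for z in (0,):
  c,d=[pt(o,*p,z) for p in [(266,181),(319,181)]];print('w7 bottom far',np.linalg.norm(c-d),(c+d)/2-.025*np.array([.866,.5,0]))
print(im[200:320:4,290].sum(1))
# expected px of block edges if centred at TCP
for z in(.0535,.1035): print(z,[proj(m,np.array([.601,-.208,z])+np.array([.9968*.025*s+.08*.025*k,-.08*.025*s+.9968*.025*k,0])).round(0) for s in(1,-1) for k in (1,-1)])
"
```

```text
0.057830154311260366 [ 0.59677615 -0.20715918  0.0535    ]
0.0566985121102671 [ 0.59779081 -0.20723215  0.0575    ]
w7 bottom far 0.05453398892993208 [ 0.42174369 -0.33149283  0.        ]
[173 161 229 256 251 252 249 255 295 299 301 296 286 282 315 324 292 291
 291 456 458 457 447 439 438 442 450 475 232 212]
0.0535 [array([254., 202.]), array([326., 202.]), array([256., 268.]), array([324., 268.])]
0.1035 [array([244., 223.]), array([337., 223.]), array([247., 306.]), array([334., 306.])]
```

The block centre is about 2–3 mm nearer than the TCP, so it needs +4.5 mm in x. Then I'll lower it slowly.

Request:
send_rows(rows=[[2,0,-4,0,0,-0.005],[2.5,0,-6,0,0,0],[0,0,-6,0,0,0],[0,0,-4,0,0,0],[0,0,-2,0,0,0],[0,0,0,0,0,0],[0,0,0,0,0,0]])

```text
time: 23.4
tool_pos: [0.6069, -0.2083, 0.0863]
ee_rot: [-3.142, 0.0, -0.085]
wrist_force: [-0.3, 0.1, -6.7]
width: 0.0499
finger_force: 29.7
```

```bash
python3 -c "
from h import *
dl(.6065,-.2075,.0675,-94.9)
snap('wrist','w9');im=load('w9')[0];print(im[150:330:3,290].sum(1).tolist())
dl(.6065,-.2075,.0675,-94.9)
"
```

```text
t 23.4 pos [ 0.6069 -0.2083  0.0863] phi -94.9 delta mm [ -0.4   0.8 -18.8] turn deg -0.0 rotvec [-0. -0. -0.] q [-0.42  0.35  1.34 -0.    1.45  1.24] w 49.9 ff 29.7 F [-0.3  0.1 -6.7]
[460, 424, 417, 395, 183, 309, 358, 355, 359, 356, 359, 358, 350, 344, 319, 314, 229, 151, 161, 194, 260, 257, 253, 248, 251, 247, 258, 289, 299, 301, 302, 299, 291, 287, 285, 284, 286, 419, 366, 292, 290, 286, 293, 451, 457, 456, 447, 441, 441, 440, 441, 449, 445, 377, 207, 209, 218, 221, 224, 228]
t 23.45 pos [ 0.6071 -0.2084  0.0867] phi -94.9 delta mm [ -0.6   0.9 -19.2] turn deg -0.0 rotvec [ 0.  0. -0.] q [-0.42  0.35  1.34 -0.    1.45  1.24] w 50.2 ff 29.7 F [ 0.6 -0.8 -7.5]
```

Request:
send_rows(rows=[[0,0,-3,0,0,0],[0,0,-3,0,0,0],[0,0,-3,0,0,0],[0,0,-3,0,0,0],[0,0,0,0,0,0]])

```text
time: 23.87
tool_pos: [0.6064, -0.2081, 0.0733]
ee_rot: [-3.141, 0.002, -0.085]
wrist_force: [-0.8, 0.1, -7.4]
width: 0.0501
finger_force: 29.7
```

Request:
send_rows(rows=[[0,0,-2,0,0,0],[0,0,-2,0,0,0],[0,0,-1,0,0,0],[0,0,0,0,0,0]])

```text
time: 24.2
tool_pos: [0.6068, -0.2082, 0.0691]
ee_rot: [-3.141, 0.001, -0.085]
wrist_force: [0.2, 0.3, -7.2]
width: 0.0501
finger_force: 29.7
```

```bash
python3 -c "
from h import *
dl(.6065,-.2075,.0675,-94.9)
"
```

```text
t 24.2 pos [ 0.6068 -0.2082  0.0691] phi -94.9 delta mm [-0.3  0.7 -1.6] turn deg -0.0 rotvec [-0.    -0.001 -0.   ] q [-0.42  0.37  1.36 -0.    1.42  1.24] w 50.1 ff 29.7 F [ 0.2  0.3 -7.2]
```

Request:
send_rows(rows=[[0,0,-1,0,0,0],[0,0,-1,0,0,0],[0,0,-0.5,0,0,0],[0,0,0,0,0,0]])

```text
time: 24.53
tool_pos: [0.6072, -0.2084, 0.0676]
ee_rot: [3.141, -0.001, -0.085]
wrist_force: [-0.1, -0.7, -5.0]
width: 0.05
finger_force: 29.7
```

Request:
send_rows(rows=[[0,0,0,0,0,0],[0,0,0,0,0,0],[0,0,0,0,0,0],[0,0,0,0,0,0],[0,0,20,0,0,0],[0,0,35,0,0,0],[0,0,40,0,0,0],[0,0,0,0,0,0]], grip=80)

```text
time: 25.2
tool_pos: [0.6112, -0.2102, 0.1732]
ee_rot: [3.136, -0.017, -0.085]
wrist_force: [1.7, -0.4, 2.1]
width: 0.0801
finger_force: 0.0
```

Request:
send_rows(rows=[[0,0,0,0,0,0]], grip=32)

```text
time: 25.28
tool_pos: [0.6092, -0.2093, 0.1674]
ee_rot: [3.138, -0.009, -0.085]
wrist_force: [0.3, 0.2, 0.5]
width: 0.0759
finger_force: 0.0
```

```bash
python3 -c "
from h import *
dl(.4424,.155,.16,0)
snap('wrist','w10');snap('scene','s10')
"
```

```text
t 25.28 pos [ 0.6092 -0.2093  0.1674] phi -94.9 delta mm [-166.8  364.3   -7.4] turn deg -85.1 rotvec [ 0.01   0.004 -1.486] q [-0.42  0.31  1.24 -0.    1.59  1.24] w 75.9 ff 0.0 F [0.3 0.2 0.5]
```

Request:
send_rows(rows=[[-12,26,0,0,0,0.118],[-12,26,0,0,0,0.118],[-12,26,0,0,0,0.118],[-12,26,0,0,0,0.118],[-12,26,0,0,0,0.118],[-12,26,0,0,0,0.118],[-12,26,0,0,0,0.118],[-12,26,0,0,0,0.118]])

```text
time: 26.05
tool_pos: [0.5091, 0.0009, 0.1597]
ee_rot: [-3.138, 0.002, 0.864]
wrist_force: [-0.0, 0.4, -0.5]
width: 0.032
finger_force: 0.0
```

Request:
send_rows(rows=[[-12,26,0,0,0,0.118],[-12,26,0,0,0,0.118],[-12,26,0,0,0,0.118],[-12,26,0,0,0,0.118],[-12,26,0,0,0,0.118],[-11,26,0,0,0,0.122],[0,0,0,0,0,0],[0,0,0,0,0,0]])

```text
time: 26.72
tool_pos: [0.4386, 0.1563, 0.1602]
ee_rot: [-3.139, 0.001, 1.573]
wrist_force: [-0.2, -0.3, 0.5]
width: 0.0319
finger_force: 0.0
```

```bash
python3 -c "
from h import *
dl(.4424,.1542,.033,0)
w,_=snap('wrist','w11'); s=load('s10')[0][100:340,200:420]; t=load('w10')[0]
c=np.zeros((600,800,3),np.uint8);c[:300,:400]=cv2.resize(w,(400,300));c[300:,:400]=cv2.resize(t,(400,300));c[:436,400:]=cv2.resize(s,(400,436));cv2.imwrite('pics/v11.png',c[:,:,::-1])
"
```

```text
t 26.72 pos [0.4386 0.1563 0.1602] phi 0.1 delta mm [   3.8   -2.1 -127.2] turn deg -0.1 rotvec [ 0.001 -0.003 -0.002] q [ 0.22 -0.07  1.67 -0.    1.55  0.22] w 31.9 ff 0.0 F [-0.2 -0.3  0.5]
```

View pics/v11.png

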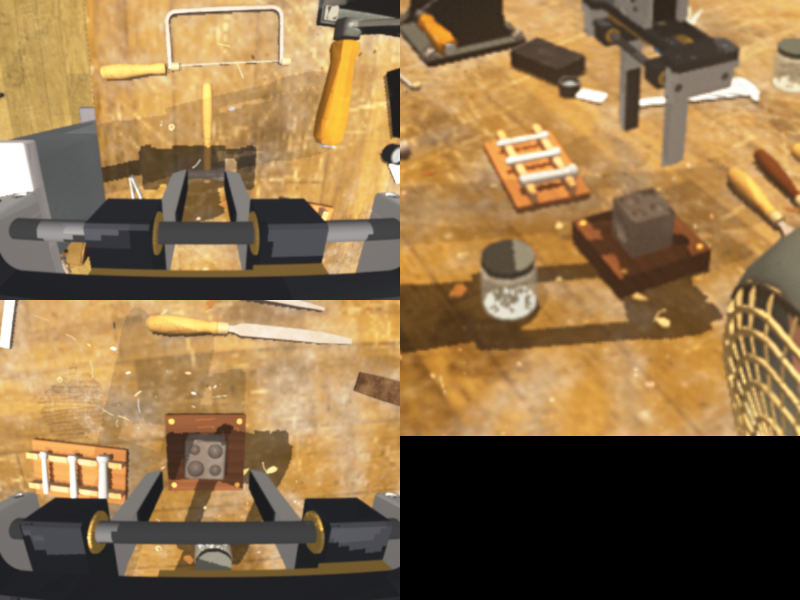

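The block sits level in its recess and all three punches lie in the rack. The hammer handle is centred between the jaws (207,150), so I'll descend.

Request:
send_rows(rows=[[2,-1,-20,0,0,0],[1,-1,-25,0,0,0],[0,0,-25,0,0,0],[0,0,-25,0,0,0],[0,0,-18,0,0,0],[0,0,-10,0,0,0],[0,0,-5,0,0,0],[0,0,0,0,0,0]])

```text
time: 27.43
tool_pos: [0.4426, 0.1528, 0.0328]
ee_rot: [-3.139, 0.001, 1.569]
wrist_force: [0.2, -0.9, 0.1]
width: 0.0322
finger_force: 0.0
```

```bash
python3 -c "
from h import *
dl(.4424,.1542,.029,0)
"
```

```text
t 27.43 pos [0.4426 0.1528 0.0328] phi -0.1 delta mm [-0.2  1.4 -3.8] turn deg 0.1 rotvec [ 0.001 -0.002  0.002] q [ 0.21  0.04  1.83 -0.    1.28  0.21] w 32.2 ff 0.0 F [ 0.2 -0.9  0.1]
```

Request:
send_rows(rows=[[0,1,-2,0,0,0],[0,0,-1.5,0,0,0],[0,0,0,0,0,0],[0,0,0,0,0,0],[0,0,0,0,0,0],[0,0,0,0,0,0],[0,0,0,0,0,0]], grip=5)

```text
time: 28.02
tool_pos: [0.4431, 0.1549, 0.0313]
ee_rot: [3.141, -0.0, 1.571]
wrist_force: [-3.0, 0.6, 6.2]
width: 0.0111
finger_force: 30.0
```

Request:
send_rows(rows=[[0,0,10,0,0,0],[0,0,25,0,0,0],[0,0,30,0,0,0],[0,0,30,0,0,0],[0,0,30,0,0,0],[0,0,0,0,0,0]])

```text
time: 28.52
tool_pos: [0.4472, 0.1554, 0.1627]
ee_rot: [3.127, -0.003, 1.571]
wrist_force: [1.5, 0.1, -1.6]
width: 0.0116
finger_force: 30.0
```

Request:
send_rows(rows=[[10.7,-30,0,0,0,0.093],[10.7,-30,0,0,0,0.093],[10.7,-30,0,0,0,0.093],[10.7,-30,0,0,0,0.093],[10.7,-30,0,0,0,0.093],[10.7,-30,0,0,0,0.093],[10.7,-30,0,0,0,0.093],[10.7,-30,0,0,0,0.093]])

```text
time: 29.18
tool_pos: [0.5285, -0.087, 0.1538]
ee_rot: [-3.141, -0.001, 2.319]
wrist_force: [0.8, 0.0, -2.0]
width: 0.0117
finger_force: 30.0
```

Request:
send_rows(rows=[[10.7,-30,0,0,0,0.093],[10.7,-30,0,0,0,0.093],[10.7,-30,0,0,0,0.093],[10.7,-30,0,0,0,0.093],[10.7,-30,0,0,0,0.093],[10.7,-30,0,0,0,0.093],[10.7,-30,0,0,0,0.093],[10.7,-28,0,0,0,0.093]])

```text
time: 29.85
tool_pos: [0.614, -0.3252, 0.1531]
ee_rot: [3.141, -0.002, 3.063]
wrist_force: [0.3, -0.6, -1.7]
width: 0.0116
finger_force: 30.0
```

Request:
send_rows(rows=[[0,0,0,0,0,0],[0,0,0,0,0,0]])

```text
time: 30.02
tool_pos: [0.6136, -0.3247, 0.1522]
ee_rot: [3.14, -0.003, 3.056]
wrist_force: [-0.1, 0.9, -2.8]
width: 0.0116
finger_force: 29.9
```

```bash
python3 -c "
from h import *
dl(.6141,-.3241,.03,85.1)
"
```

```text
t 30.02 pos [ 0.6136 -0.3247  0.1522] phi 85.1 delta mm [   0.5    0.6 -122.2] turn deg 0.0 rotvec [-0.002 -0.003  0.   ] q [-0.57  0.44  1.1  -0.    1.61 -2.05] w 11.6 ff 29.9 F [-0.1  0.9 -2.8]
```

Request:
send_rows(rows=[[0,0,-15,0,0,0],[0,0,-20,0,0,0],[0,0,-20,0,0,0],[0,0,-20,0,0,0],[0,0,-18,0,0,0],[0,0,-12,0,0,0],[0,0,-6,0,0,0],[0,0,-3,0,0,0]])

```text
time: 30.68
tool_pos: [0.6136, -0.3221, 0.04]
ee_rot: [3.14, -0.002, 3.059]
wrist_force: [0.2, -0.2, -2.9]
width: 0.0116
finger_force: 29.9
```

Request:
send_rows(rows=[[0,0,-2,0,0,0],[0,0,-2,0,0,0],[0,0,0,0,0,0],[0,0,0,0,0,0]])

```text
time: 31.02
tool_pos: [0.6147, -0.3237, 0.0386]
ee_rot: [-3.141, 0.002, 3.059]
wrist_force: [1.0, -0.1, -2.7]
width: 0.0119
finger_force: 29.9
```

```bash
python3 -c "
from h import *
dl(.6141,-.3241,.031,85.1)
"
```

```text
t 31.02 pos [ 0.6147 -0.3237  0.0386] phi 85.2 delta mm [-0.6 -0.4 -7.6] turn deg -0.1 rotvec [ 0.001  0.002 -0.003] q [-0.57  0.5   1.24  0.    1.4  -2.05] w 11.9 ff 29.9 F [ 1.  -0.1 -2.7]
```

Request:
send_rows(rows=[[0,0,-2,0,0,0],[0,0,-2,0,0,0],[0,0,0,0,0,0],[0,0,0,0,0,0]])

```text
time: 31.35
tool_pos: [0.6141, -0.3233, 0.0332]
ee_rot: [3.141, -0.0, 3.059]
wrist_force: [1.3, 0.4, -2.8]
width: 0.0119
finger_force: 29.9
```

Request:
send_rows(rows=[[0,0,-1.5,0,0,0],[0,0,-1,0,0,0],[0,0,0,0,0,0],[0,0,0,0,0,0]])

```text
time: 31.68
tool_pos: [0.6143, -0.3234, 0.0315]
ee_rot: [-3.141, 0.0, 3.059]
wrist_force: [0.2, 0.4, -0.7]
width: 0.0116
finger_force: 29.9
```

Contact with the bench. I'll release, rise and move away to look.

Request:
send_rows(rows=[[0,0,0,0,0,0],[0,0,0,0,0,0],[0,0,0,0,0,0],[0,0,10,0,0,0],[0,0,30,0,0,0],[0,0,40,0,0,0],[0,0,40,0,0,0],[0,0,30,0,0,0]], grip=32)

```text
time: 32.35
tool_pos: [0.6149, -0.3237, 0.1862]
ee_rot: [-3.139, 0.005, 3.059]
wrist_force: [0.6, -1.0, 1.0]
width: 0.032
finger_force: 0.0
```

Request:
send_rows(rows=[[-30,0,10,0,0,0],[-30,0,10,0,0,0],[-30,0,10,0,0,0],[-30,0,10,0,0,0],[-30,0,10,0,0,0],[-30,-10,0,0,0,0],[-30,-10,0,0,0,0],[-30,-10,0,0,0,0]])

```text
time: 33.02
tool_pos: [0.373, -0.3534, 0.2327]
ee_rot: [-3.14, 0.002, 3.06]
wrist_force: [0.2, -0.1, -0.7]
width: 0.032
finger_force: 0.0
```

Request:
send_rows(rows=[[0,0,0,0,0,0],[0,0,0,0,0,0],[0,0,0,0,0,0],[0,0,0,0,0,0]])

```text
time: 33.35
tool_pos: [0.3752, -0.3531, 0.2313]
ee_rot: [3.142, 0.001, 3.06]
wrist_force: [-0.1, 0.8, -0.2]
width: 0.0319
finger_force: 0.0
```

```bash
python3 -c "
from h import *
im,m=snap('top','topF'); c=im[140:290,180:430]
cv2.imwrite('pics/final.png',cv2.resize(c,None,fx=3.2,fy=3.2,interpolation=2)[:,:,::-1])
o=sensors.get_obs();print(o['tool_pos'],o['time'])
"
```

```text
[ 0.37522828 -0.35295422  0.2310934 ] 33.4
```

View pics/final.png

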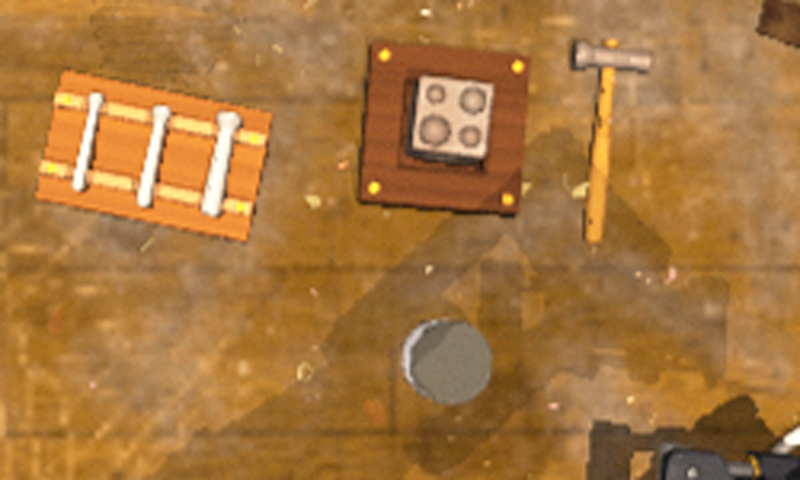

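Everything is in place: punches at (88,140), (154,158) and (220,163) with balls far, the block in the recess at (452,115), the hammer head far at (611,57), and the jar unmoved. A quick numeric check, then hand in.

```bash
python3 -c "
from h import *
m=load('topF')[1]
P=lambda x,y,z: pt(m,(x+.5)/3.2-.5+180,(y+.5)/3.2-.5+140,z)
def fr(c,yaw,p): a=np.radians(yaw);d=p-c;return np.round([np.cos(a)*d[0]+np.sin(a)*d[1],-np.sin(a)*d[0]+np.cos(a)*d[1]],4)
rc=np.mean([P(*p,.01) for p in [(62,72),(272,113),(247,241),(38,199)]],0);bc=np.mean([P(*p,.028) for p in [(385,55),(518,66),(508,199),(374,187)]],0);print(rc,bc)
for n,a,b,z in [('S',(95,93),(79,191),.022),('M',(162,106),(145,208),.024),('L',(230,111),(210,215),.025)]:
  a=P(*a,z);b=P(*b,z);d=a-b;print(n,fr(rc,-11.6,(a+b)/2),np.linalg.norm(d),np.degrees(np.arctan2(d[1],d[0])))
q=[P(*p,.068) for p in [(417,73),(494,83),(487,159),(410,150)]];print('block',fr(bc,-4.9,np.mean(q,0)),[np.linalg.norm(q[i]-q[i-1]).round(4) for i in range(4)])
a=P(612,40,.01);b=P(594,242,.01);d=a-b;print('ham',fr(bc,-4.9,(a+b)/2),np.linalg.norm(d),np.degrees(np.arctan2(d[1],d[0])))
print('jar',P(453,361,.064))
"
```

```text
[ 0.58682896 -0.00698508  0.01      ] [ 0.60542319 -0.20770776  0.028     ]
S [-0.0008  0.0463] 0.06818411203258123 -8.969062255243962
M [-0.0019 -0.0004] 0.07093261403974918 -9.296856648745655
L [ 0.0031 -0.0458] 0.07268968115838077 -10.850104942889242
block [0.0019 0.0016] [np.float64(0.0512), np.float64(0.0514), np.float64(0.0506), np.float64(0.0511)]
ham [ 0.0021 -0.1129] 0.1431074989186685 -5.836935386282823
jar [ 0.4465067  -0.20613305  0.064     ]
```

All values are within tolerance, so I'm handing in.

```bash
python3 -c "
from bench import ticket
print(ticket.close_job())"
```

```text
the job is handed in; nothing more can be done
None
```

The job is handed in, with no verdict returned: the last top-view check put the block in its recess, the three punches seated in order with balls far, and the hammer beside the base all within tolerance, and the jar is where it started.

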